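# Unhitch the hold-down tongue of a rivet jig and hold it up

### The arm

A 6-joint arm with a two-finger parallel gripper is mounted at the origin on the work surface. World frame = base frame: x ahead of the robot, y to its left, z up, the work surface at z = 0. Lengths are in m, angles in degrees, forces in N, time in s.
With the tool pointing down it reaches from about 0.4 to 0.825 m from the base axis. Payload 7 kg.
Tool frame: the origin (TCP) lies midway between the tips of the shut fingers; the grasp point (between the pads) lies r.pinch_z behind it (r.pinch_z is the distance from the TCP to the grasp point, in m); z points along the fingers, y is the line along which they close (so a half turn about z gives the same grasp; the last joint's range is limited). The gripper opens to 88 mm and grips with 3 to 60 N. Pads are 19 mm wide; open, the fingers measure 130 mm over their backs; the gripper's body (78 mm by 193 mm) begins 47 mm behind the grasp point.
Start: joints at [-53.91, 20.546, 0.682, 0, -70.136, -16.507], TCP at [0.226, -0.636, 0.227] pointing down, gripper open.
Joint ranges: [-176.03, 176.03], [-82.01, 121.73], [-58.28, 71.71], [-173.87, 95.51], [-174.79, -0.11], [-173.66, 173.66]. Speed limits (degrees/s): [136.94, 136.94, 172.46, 180, 180, 180].

### API

Orientations are given as [roll, pitch, yaw] about the fixed x, y, z axes, in that order (R = Rz(yaw) Ry(pitch) Rx(roll)).
In Python, from plant import r, optics, job gives the robot as it stands.
- The arm moves only by the shell command python3 -m crank 'ROWS' [FORCE]. ROWS is JSON, a list of rows, each an object with "xyz": the shift along the tool's x, y, z in units of 30 mm (1.0 is 30 mm), a list of three; "delta_rot": the turn, a rotation vector about the tool's x, y, z in degrees, a list of three; "claw": the closure, from 0 (fully open) to 1 (shut). A call has 1 to 20 rows; each row is the pose to reach, as a shift and turn from the pose commanded when the call began, along the tool's axes at that moment; what a row does not reach only later rows make up. A row lasts 1/8 s, in which the tool goes at most 62.5 mm and 10.7 degrees, less where a joint would pass 70% of its speed; a pose out of reach is approached as far as the arm can. A call with a gripper value outside its range is refused whole. The fingers move at their own pace and stop on an object; FORCE is the grip in N (left out, the last holds). Time passes only in rows, so rows that repeat a pose let the fingers close. It gives the time, the measured TCP pose, the force, the opening and the grip force at its end, in the units of the state.
- r.get_state(): the state, without advancing time (a new reading comes with each control period).
- optics.capture(name): name is "side" or "top"; returns a dict with "img" (400x640x3 uint8, blue, green, red), "fovy" (degrees; the focal length in pixels is half the picture's height over the tangent of half this angle, whatever the lens; pixels are square), "cx", "cy" (the principal point, pixels), "eye" and "rotation" of the camera in the world. Camera axes: x right, y up, looking along -z (the intrinsics and any distortion apply to the point x, -y, -z); pixel columns grow to the right and rows downward; lengths in m; the calibration is good to about 2 mm. A picture is of the moment at which its call begins. There is no depth.
- job.close_job(): hands the job in; it is judged then, once.
The state is a dict: "time_s": time; "joints": joint angles; "qd": joint speeds; "joint_torque": joint torques, N m; "tcp_pos": TCP position; "eef_rot": TCP orientation; "contact_force": force on the tool from outside, world axes, zero at the start; "moment": the same for the moment, N m; "gripper_width": finger opening in m; "gripper_force": force on a finger pad.
Only numpy, scipy, OpenCV 4.12 (cv2) and the standard library are available. Lean on these libraries where they do the work, as an engineer would, in place of code of your own. Each camera call takes 0.05 s, during which the arm holds its last target. There are 200 camera calls.

### The job

At the rivet bench, fold the guard flap on the front of the setting jig fully down, then pull the spring latch on the hinged tongue's coupler sideways until it lets go of the ball stud and, by the latch handle, lift the tongue off the ball. Finish while still holding the tongue up still in the gripper, its coupler at least 50 mm above where it sat, so that a colleague can get at the ball; leave the flap down and do not disturb the other things on the bench.

Things in the scene. Friction and masses are not known exactly. Their poses are not given: they have to be found in the camera images.
- jig: Green base plate 310 x 150 x 12 mm fixed to the bench, with a steel ball stud (head 40 mm wide, flat underneath, top 63 mm above bench). Origin on the bench surface under the stud; -x to the flap and tongue's nose, +x to the tongue's pivot, +y to the latch side, z up. In this frame the flap's hinge line is at x -85, z 20 and the tongue's pivot line at x 180, z 55 mm, both along y.
- flap (a joint): Guard flap on the jig's front, dark steel plate 116 mm wide hinged along its lower edge: 0 = upright (closed), grows as it folds towards jig -x, 1.5 = fully down, about level. Stiff hinge (0.25 N m, 3 N at the bar): stays where left. At mid-width a ledge 22 mm wide, 64 to 69 mm from the hinge, reaches 45 mm over the tongue's nose when closed.
- flap_bar (a point): Middle of the flap's round grab bar, 10 mm thick, 130 mm long along jig y, 90 mm from the hinge line, carried by posts 55 mm either side of the middle; open gap of 16 mm between bar and plate. 110 mm above the bench with the flap upright; it swings towards jig -x and down.
- tongue: Hinged hold-down bar, dark steel, 36 mm wide, about 0.8 kg, from its pivot to the coupler over the ball. Origin mid coupler roof (66 x 64 mm), 180 mm from the pivot line towards the flap and 70 mm above the bench when seated; axes as the jig's when down. Swings up about the pivot by at most 0.6 rad (0.28 rad raises the coupler 50 mm); falls back by its weight if let go.
- latch_home (a point): Point on the tongue where the latch's origin is when the latch is closed: 18 mm to the jig's +y side of the coupler's middle, 76 mm above the bench with the tongue down.
- latch: Bright steel spring latch on the coupler. Upright handle 24 mm (jig x) by 14 mm (jig y), rising 36 mm from a 4 mm plate. Origin at the plate's underside under the handle; handle top 116 mm above bench with the tongue down. Slides 0 to 16 mm along jig +y against a spring (4 N at rest, 10.4 N fully out); tooth free of the ball from 12 mm. Springs back if let go. Rides up with the tongue.
- latch_grip (a point): Grip point of the latch handle: on its middle, 26 mm above the latch's origin, 14 mm below the handle's top.
- punch: Bystander: steel punch standing on the base plate, 28 mm wide, 70 mm tall; origin at its underside.
- collar: Bystander: brass collar lying on the base plate, 28 mm wide, 18 mm tall; origin at its underside.
- rivet_jar: Bystander: clear jar with black lid, 56 mm wide, 70 mm tall; origin at its underside.
- hammer: Bystander: hammer lying on the bench, 240 mm long; origin at its underside.
- driver: Bystander: screwdriver with orange handle, 180 mm long; origin at its underside.
- tin: Bystander: open aluminium tin, 72 mm wide, 50 mm tall; origin at its underside.
- spanner: Bystander: steel spanner, 150 mm long; origin at its underside.

How it is judged (in metres and radians):
On the way, in this order (a step that is already met when the one before it is completed fails the run):
1. the guard flap is folded down while the tongue is still seated on the ball (value of joint flap above 1.35 rad and height (world z) of tongue below 0.078 m), for 0.2 s.
2. the latch is pulled sideways by 9 mm or more with the tongue still down (y of latch in the frame of latch_home above 0.009 m and height (world z) of tongue below 0.078 m), for 0.1 s.
3. the tongue is lifted off the ball (height (world z) of tongue above 0.1 m), for 0.1 s.
At the end, for the whole second after the job is handed in: The coupler is held in the gripper's fingers at least 45 mm above its seat (the tongue's origin above 115 mm), still (under 30 mm/s), the flap is down (over 1.35 rad), and no bystander has moved more than 30 mm (height (world z) of tongue above 0.115 m and linear speed of latch below 0.03 m/s and contact force between the fingers and tongue above 1 N and value of joint flap above 1.35 rad and not (distance of punch from where it was at the start of the episode above 0.03 m) and not (distance of collar from where it was at the start of the episode above 0.03 m) and not (distance of rivet_jar from where it was at the start of the episode above 0.03 m) and not (distance of hammer from where it was at the start of the episode above 0.03 m) and not (distance of driver from where it was at the start of the episode above 0.03 m) and not (distance of tin from where it was at the start of the episode above 0.03 m) and not (distance of spanner from where it was at the start of the episode above 0.03 m)); the arm keeps its last pose, push and grip.
It fails at once if one of the loose bystanders is moved more than 30 mm (distance of any of punch, collar, rivet_jar, hammer, driver, tin, spanner from where it was at the start of the episode above 0.03 m).
It also fails if it takes over 58 s, if anything falls off the work surface, if the arm or the gripper's body presses on something with over 40 N, if the wrist force passes 120 N, or if a joint passes its speed limit or range.

## Working session

There is one attempt and no reset: what is moved stays moved. The work goes in short steps, Python scripts to look and compute and a shell command to move; the robot and the scene stay as the last step left them, time stands still between calls to the robot, and variables do not carry over. Pictures are saved under pics/ and viewed, at most 10 in all, crops included, and the job is handed in when it is done.

```bash
ls; mkdir -p pics
python3 - <<'E'
from plant import r,optics,job
import cv2
print(r.get_state(), r.pinch_z)
for n in("side","top"):
    c=optics.capture(n); cv2.imwrite(f"pics/{n}0.png",c["img"]); print({k:v for k,v in c.items() if k!="img"})
E
```

```text
pics
{'time_s': 0.0, 'joints': array([-5.39092952e+01,  2.05916537e+01,  6.33770551e-01, -2.01865169e-02,
       -7.01365180e+01, -1.65053754e+01]), 'qd': array([ 0.04851136, -0.01525378,  0.10670335, -0.00915358,  0.05458003,
       -0.01205791]), 'joint_torque': array([-1.64651410e-03, -5.82718956e+01,  2.93042958e+01,  6.99677020e+00,
        6.79421137e-03, -1.34868901e-04]), 'tcp_pos': array([ 0.22605773, -0.6354961 ,  0.22562   ]), 'eef_rot': array([ 1.79904097e+02, -8.62784279e-03, -1.60421538e+02]), 'contact_force': array([-0.09591803,  0.33830399, -0.00577244]), 'moment': array([ 0.00546256, -0.0115874 ,  0.00868688]), 'gripper_force': 0.0, 'gripper_width': 0.08782847021614072} 0.0188
{'fovy': 46.14506062339391, 'cx': 316.8587323902392, 'cy': 202.00335867294493, 'eye': array([0.30528588, 0.64876067, 0.66541611]), 'rotation': array([  52.06956664,   -1.17850596, -154.07549449])}
{'fovy': 53.22658003139182, 'cx': 322.8207660717695, 'cy': 205.26479821427907, 'eye': array([0.5143415 , 0.03821834, 0.85499301]), 'rotation': array([  6.49395226,  -0.46874482, -91.41227146])}
```

View pics/side0.png

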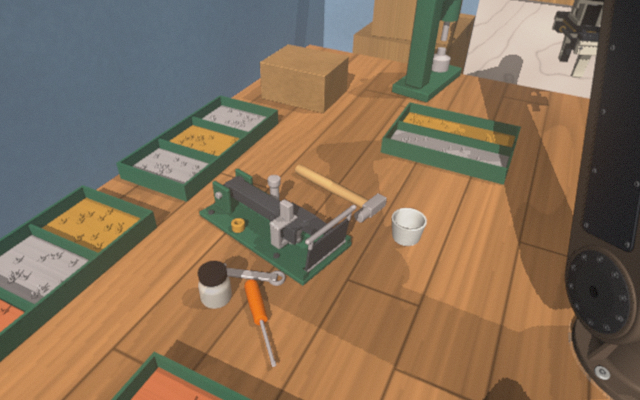

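View pics/top0.png

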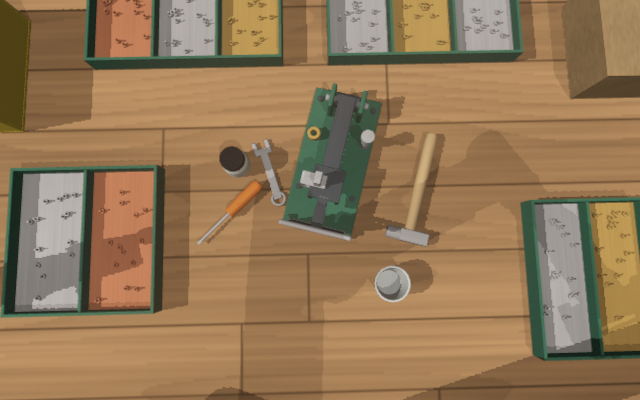

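```bash
cat > h.py <<'E'
import numpy as np, cv2
from scipy.spatial.transform import Rotation as R
from plant import r,optics,job
def cam(n): return optics.capture(n)
def K(c): return 200/np.tan(np.radians(c["fovy"]/2))
def rot(c): return R.from_euler("xyz",c["rotation"],degrees=True)
def ray(c,u,v,z):
    d=rot(c).apply([(u-c["cx"])/K(c),-(v-c["cy"])/K(c),-1]); e=c["eye"]
    return e+d*(z-e[2])/d[2]
def proj(c,p):
    q=rot(c).inv().apply(np.array(p)-c["eye"]); f=K(c)
    return np.c_[c["cx"]-f*q[...,0]/q[...,2], c["cy"]+f*q[...,1]/q[...,2]]
def crop(c,x0,y0,w,h,s,fn): cv2.imwrite(fn,cv2.resize(c["img"][y0:y0+h,x0:x0+w],None,fx=s,fy=s,interpolation=cv2.INTER_CUBIC))
E
python3 - <<'E'
from h import *
crop(cam("top"),270,75,130,170,3.5,"pics/t1.png"); crop(cam("side"),190,165,200,120,4,"pics/s1.png")
E
```

```text
(no output)
```

View pics/t1.png

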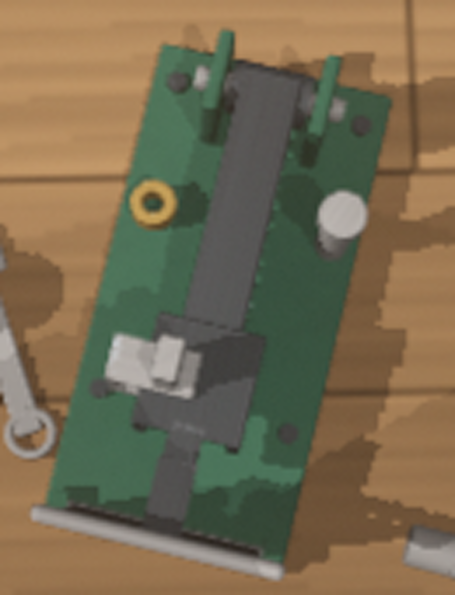

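View pics/s1.png

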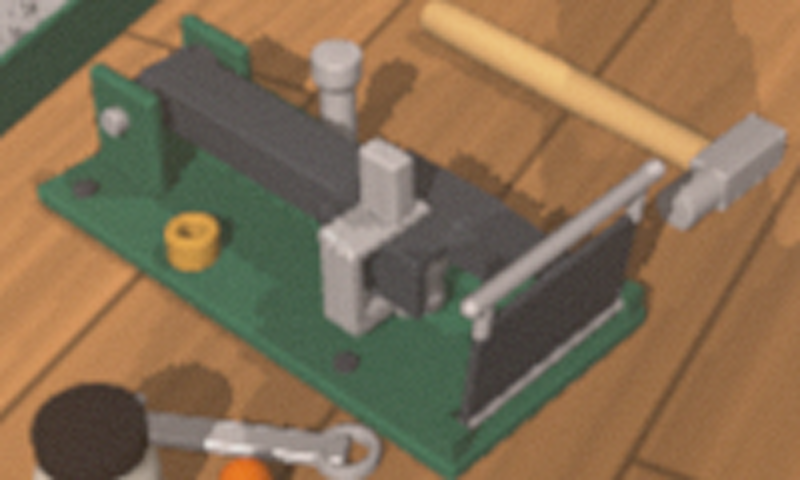

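Run:
```python
from h import *
c=cam("top"); g=lambda u,v,z: ray(c,270+u/3.5,75+v/3.5,z)
b1,b2=g(33,513,.11),g(281,574,.11); print("bar",b1,b2,np.linalg.norm(b1-b2))
k1,k2=g(165,45,.012),g(390,97,.012); print("back",k1,k2,np.linalg.norm(k1-k2))
h=g(168,357,.116); print("handle",h)
d=b1-b2; yj=np.degrees(np.arctan2(d[1],d[0]))-90; d=k1-k2; print("yaw",yj,np.degrees(np.arctan2(d[1],d[0]))-90)
s=cam("side"); q=lambda u,v,z: ray(s,190+u/4,165+v/4,z)
s1,s2=q(470,307,.11),q(657,168,.11);print("side bar",s1,s2,"handle",q(385,155,.116)); d=s1-s2;print(np.degrees(np.arctan2(d[1],d[0]))-90)
```

```text
bar [0.57024164 0.11183423 0.11      ] [ 0.53456732 -0.01952496  0.11      ] 0.13611720572461453
back [0.87016586 0.03503695 0.012     ] [ 0.83326946 -0.10507816  0.012     ] 0.14489164090083223
handle [0.65192073 0.03783683 0.116     ]
yaw -15.193835029708254 -14.752742588350529
side bar [0.57202041 0.11105761 0.11      ] [ 0.53666705 -0.01623682  0.11      ] handle [0.65244279 0.04115875 0.116     ]
-15.521518393830576
```

```bash
cat >> h.py <<'E'
YAW=-15.2
X=np.array([np.cos(np.radians(YAW)),np.sin(np.radians(YAW)),0]);Y=np.array([-X[1],X[0],0])
O=np.array([.6465,.0228,0])
def J(p): p=np.array(p)-O; return np.round(1000*np.array([p@X,p@Y,p[2]]),1)
def W(x,y,z): return O+(x*X+y*Y)/1000+np.array([0,0,z/1000])
def rows(x,y,z):
    s=r.get_state(); T=R.from_euler("xyz",s["eef_rot"],degrees=True)
    print("now jig",J(s["tcp_pos"]),"rpy",s["eef_rot"].round(1)); G=R.from_euler("xyz",[180,0,YAW+180],degrees=True)
    print("xyz",(T.inv().apply(W(x,y,z)-s["tcp_pos"])/.03).round(2),"rot",(T.inv()*G).as_rotvec(degrees=True).round(1))
E
python3 - <<'E'
from h import *
s=cam("side"); q=lambda u,v,z: J(ray(s,190+u/4,165+v/4,z))
print("hinge",q(470,420,.022),q(622,305,.022)); print("front corners",q(455,478,.0),q(645,290,.012)); print("left back corner",q(42,190,.012))
c=cam("top");g=lambda u,v,z: J(ray(c,270+u/3.5,75+v/3.5,z));print("back",g(165,45,.012),g(390,97,.012),"roof front",g(137,425,.07),g(240,447,.07),"roof back",g(160,312,.07),g(268,338,.07))
print("punch",g(343,215,.082),"collar",g(153,203,.03))
for n,u,v,z in(("tin",392,284,.05),("hammer",408,237,.02),("spanner",279,200,.0),("driver",260,185,.02)): print(n,J(ray(c,u,v,z)))
rows(-65,0,170)
E
```

```text
hinge [-84.   52.4  22. ] [-87.5 -58.3  22. ]
front corners [-89.9  69.1   0. ] [-82.9 -84.2  12. ]
left back corner [210.5  74.3  12. ]
back [212.6  70.5  12. ] [213.8 -74.4  12. ] roof front [-32.6  25.8  70. ] [-30.9 -33.8  70. ] roof back [33.8 28.9 70. ] [ 34.  -34.7  70. ]
punch [110.8 -59.4  82. ] collar [106.6  51.6  30. ]
tin [-161.1 -175.4   50. ]
hammer [ -59.9 -192.5   20. ]
spanner [-46.9  91.1   0. ]
driver [-27.5 135.5  20. ]
now jig [-232.9 -745.8  226.4] rpy [ 180.    -0.  -160.4]
xyz [-18.78  17.23   1.88] rot [ 0.  -0.  34.8]
```

```bash
python3 -m crank '[{"xyz":[-9.4,8.6,0.5],"delta_rot":[0,0,17],"claw":0.61},{"xyz":[-9.4,8.6,0.5],"delta_rot":[0,0,17],"claw":0.61},{"xyz":[-9.4,8.6,0.5],"delta_rot":[0,0,17],"claw":0.61},{"xyz":[-9.4,8.6,0.5],"delta_rot":[0,0,17],"claw":0.61},{"xyz":[-9.4,8.6,0.5],"delta_rot":[0,0,17],"claw":0.61},{"xyz":[-9.4,8.6,0.5],"delta_rot":[0,0,17],"claw":0.61},{"xyz":[-18.8,17.2,1.9],"delta_rot":[0,0,34.8],"claw":0.61},{"xyz":[-18.8,17.2,1.9],"delta_rot":[0,0,34.8],"claw":0.61},{"xyz":[-18.8,17.2,1.9],"delta_rot":[0,0,34.8],"claw":0.61},{"xyz":[-18.8,17.2,1.9],"delta_rot":[0,0,34.8],"claw":0.61},{"xyz":[-18.8,17.2,1.9],"delta_rot":[0,0,34.8],"claw":0.61},{"xyz":[-18.8,17.2,1.9],"delta_rot":[0,0,34.8],"claw":0.61},{"xyz":[-18.8,17.2,1.9],"delta_rot":[0,0,34.8],"claw":0.61},{"xyz":[-18.8,17.2,1.9],"delta_rot":[0,0,34.8],"claw":0.61},{"xyz":[-18.8,17.2,1.9],"delta_rot":[0,0,34.8],"claw":0.61}]'
python3 - <<'E'
from h import *
rows(-65,0,100)
c=cam("side"); crop(c,190,115,250,170,3.2,"pics/s2.png")
E
```

```text
time_s: 2.28
tcp_pos: [0.5842, 0.0386, 0.1696]
eef_rot: [-180.0, -0.0, 164.8]
contact_force: [-0.3, -1.0, 1.0]
gripper_width: 0.0342
gripper_force: 0.0
now jig [-64.3  -1.1 169.6] rpy [-180.    -0.   164.8]
xyz [0.02 0.04 2.32] rot [-0. -0. -0.]
```

View pics/s2.png

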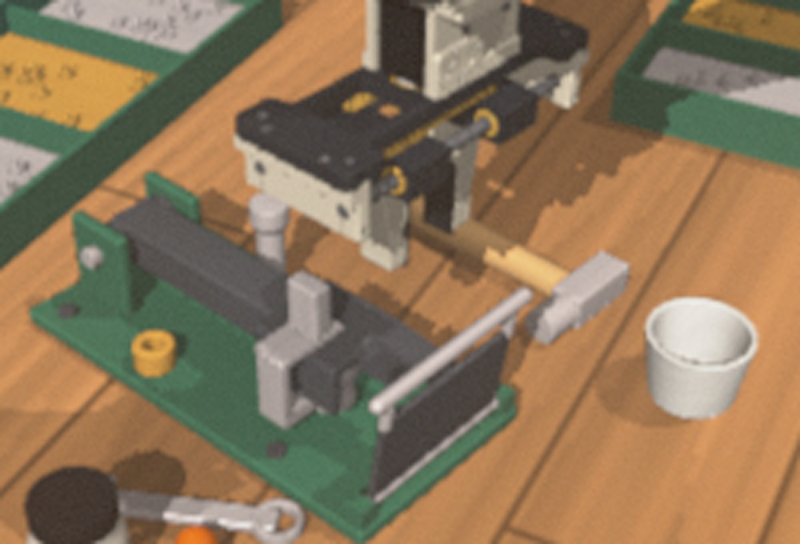

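```bash
python3 -m crank '[{"xyz":[0,0,1.2],"delta_rot":[0,0,0],"claw":0.61},{"xyz":[0,0,2.4],"delta_rot":[0,0,0],"claw":0.61},{"xyz":[0.4,0,2.4],"delta_rot":[0,0,0],"claw":0.61},{"xyz":[0.8,0,2.4],"delta_rot":[0,0,0],"claw":0.61},{"xyz":[1.1,0,2.45],"delta_rot":[0,0,0],"claw":0.61},{"xyz":[1.5,0,2.62],"delta_rot":[0,0,0],"claw":0.61},{"xyz":[1.9,0,2.85],"delta_rot":[0,0,0],"claw":0.61},{"xyz":[1.9,0,2.85],"delta_rot":[0,0,0],"claw":0.61}]'
python3 - <<'E'
from h import *
rows(-141,0,66)
c=cam("side"); crop(c,190,115,250,170,3.2,"pics/s3.png")
E
```

```text
time_s: 3.32
tcp_pos: [0.5281, 0.0545, 0.0836]
eef_rot: [-180.0, -0.1, 164.8]
contact_force: [-0.3, -0.3, -0.5]
gripper_width: 0.0342
gripper_force: 0.0
now jig [-122.6   -0.5   83.6] rpy [-1.800e+02 -1.000e-01  1.648e+02]
xyz [0.61 0.02 0.59] rot [-0.  -0.1  0. ]
```

View pics/s3.png

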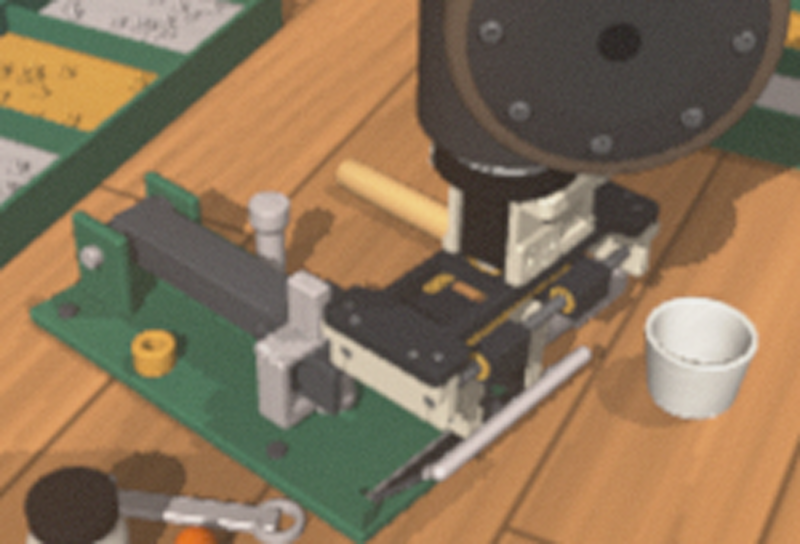

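```bash
python3 -m crank '[{"xyz":[0.35,0,0.3],"delta_rot":[0,0,0],"claw":0.61},{"xyz":[0.65,0,0.6],"delta_rot":[0,0,0],"claw":0.61},{"xyz":[0.85,0,0.85],"delta_rot":[0,0,0],"claw":0.61},{"xyz":[1.0,0,1.1],"delta_rot":[0,0,0],"claw":0.61},{"xyz":[1.1,0,1.35],"delta_rot":[0,0,0],"claw":0.61},{"xyz":[1.2,0,1.6],"delta_rot":[0,0,0],"claw":0.61},{"xyz":[1.2,0,1.75],"delta_rot":[0,0,0],"claw":0.61},{"xyz":[1.2,0,1.75],"delta_rot":[0,0,0],"claw":0.61}]'
python3 - <<'E'
from h import *
rows(-157,0,26)
E
```

```text
time_s: 4.38
tcp_pos: [0.4949, 0.0638, 0.031]
eef_rot: [180.0, 0.0, 164.8]
contact_force: [4.4, 0.4, -2.0]
gripper_width: 0.0346
gripper_force: 1.9
now jig [-1.571e+02 -1.000e-01  3.100e+01] rpy [180.    0.  164.8]
xyz [-0.    0.    0.17] rot [ 0.  0. -0.]
```

```bash
python3 -m crank '[{"xyz":[0,0,0.1],"delta_rot":[0,0,0],"claw":0.61},{"xyz":[0,0,0.2],"delta_rot":[0,0,0],"claw":0.61},{"xyz":[0,0,0.2],"delta_rot":[0,0,0],"claw":0.61}]'
python3 - <<'E'
from h import *
c=cam("side"); crop(c,190,115,250,170,3.2,"pics/s4.png")
E
```

```text
time_s: 4.75
tcp_pos: [0.4948, 0.0638, 0.0267]
eef_rot: [180.0, 0.0, 164.8]
contact_force: [-3.9, 2.8, 18.0]
gripper_width: 0.0344
gripper_force: 9.8
```

View pics/s4.png

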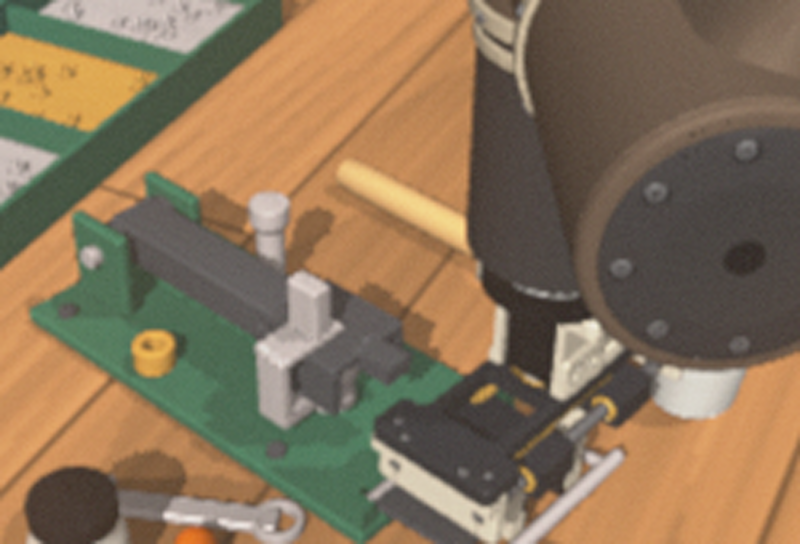

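```bash
python3 -m crank '[{"xyz":[0,0,-0.8],"delta_rot":[0,0,0],"claw":0.61},{"xyz":[0,0,-2.4],"delta_rot":[0,0,0],"claw":0.61},{"xyz":[0,0,-4.3],"delta_rot":[0,0,0],"claw":0.5},{"xyz":[-1.5,0.3,-4.7],"delta_rot":[0,0,0],"claw":0.32},{"xyz":[-3.4,0.6,-4.7],"delta_rot":[0,0,0],"claw":0.32},{"xyz":[-5.23,0.6,-4.7],"delta_rot":[0,0,0],"claw":0.32},{"xyz":[-5.23,0.6,-4.7],"delta_rot":[0,0,0],"claw":0.32},{"xyz":[-5.23,0.6,-4.7],"delta_rot":[0,0,0],"claw":0.32}]'
python3 - <<'E'
from h import *
c=cam("side"); crop(c,190,115,250,170,3.2,"pics/s5.png")
rows(0,18,86)
E
```

```text
time_s: 5.8
tcp_pos: [0.6496, 0.0393, 0.165]
eef_rot: [-179.9, -0.2, 164.7]
contact_force: [-0.4, 0.3, 0.5]
gripper_width: 0.0593
gripper_force: 0.0
now jig [ -1.5  17.  165.7] rpy [-1.799e+02 -1.000e-01  1.648e+02]
xyz [-0.06  0.03  2.66] rot [-0.1 -0.1 -0. ]
```

View pics/s5.png

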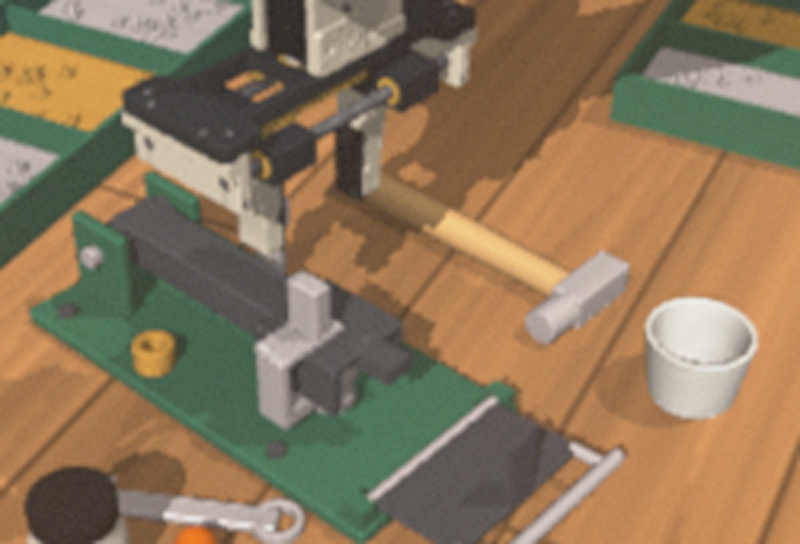

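```bash
python3 -m crank '[{"xyz":[-0.06,0.03,1.3],"delta_rot":[0,0,0],"claw":0.32},{"xyz":[-0.06,0.03,2.4],"delta_rot":[0,0,0],"claw":0.32},{"xyz":[-0.06,0.03,2.6],"delta_rot":[0,0,0],"claw":0.32},{"xyz":[-0.06,0.03,2.6],"delta_rot":[0,0,0],"claw":0.7},{"xyz":[-0.06,0.03,2.6],"delta_rot":[0,0,0],"claw":1},{"xyz":[-0.06,0.03,2.6],"delta_rot":[0,0,0],"claw":1},{"xyz":[-0.06,0.03,2.6],"delta_rot":[0,0,0],"claw":1},{"xyz":[-0.06,0.03,2.6],"delta_rot":[0,0,0],"claw":1},{"xyz":[-0.06,0.03,2.6],"delta_rot":[0,0,0],"claw":1}]' 45
```

```text
time_s: 6.98
tcp_pos: [0.6529, 0.0394, 0.0889]
eef_rot: [-179.9, -0.0, 164.8]
contact_force: [-0.6, -4.4, 4.1]
gripper_width: 0.0135
gripper_force: 45.0
```

```bash
python3 -m crank '[{"xyz":[0,0.15,0],"delta_rot":[0,0,0],"claw":1},{"xyz":[0,0.3,0],"delta_rot":[0,0,0],"claw":1},{"xyz":[0,0.5,0],"delta_rot":[0,0,0],"claw":1},{"xyz":[0,0.5,0],"delta_rot":[0,0,0],"claw":1},{"xyz":[0,0.5,0],"delta_rot":[0,0,0],"claw":1}]'
python3 - <<'E'
from h import *
rows(0,32,89)
E
```

```text
time_s: 7.6
tcp_pos: [0.6564, 0.0526, 0.0889]
eef_rot: [-179.8, -0.0, 164.8]
contact_force: [-0.8, -10.3, 5.0]
gripper_width: 0.014
gripper_force: 45.0
now jig [ 1.8 31.4 88.9] rpy [-179.8   -0.   164.8]
xyz [ 0.06  0.02 -0.  ] rot [-0.2 -0.  -0. ]
```

```bash
python3 -m crank '[{"xyz":[0,0.03,0],"delta_rot":[0,0,0],"claw":1},{"xyz":[-0.06,0.03,-0.295],"delta_rot":[0,2.86,0],"claw":1},{"xyz":[-0.142,0.03,-0.587],"delta_rot":[0,5.73,0],"claw":1},{"xyz":[-0.236,0.03,-0.875],"delta_rot":[0,8.59,0],"claw":1},{"xyz":[-0.343,0.03,-1.157],"delta_rot":[0,11.46,0],"claw":1},{"xyz":[-0.343,0.03,-1.157],"delta_rot":[0,11.46,0],"claw":1}]'
python3 - <<'E'
from h import *
rows(0,32,89)
E
```

```text
time_s: 8.35
tcp_pos: [0.6656, 0.0502, 0.1222]
eef_rot: [-179.7, -11.8, 164.7]
contact_force: [-6.2, -9.0, -2.1]
gripper_width: 0.0135
gripper_force: 45.0
now jig [ 11.3  31.4 122.2] rpy [-179.7  -11.8  164.7]
xyz [0.14 0.02 1.16] rot [ -0.2 -11.8  -0.1]
```

```bash
python3 -m crank '[{"xyz":[-0.06,0,-0.295],"delta_rot":[0,2.86,0],"claw":1},{"xyz":[-0.142,0,-0.587],"delta_rot":[0,5.73,0],"claw":1},{"xyz":[-0.256,0,-0.932],"delta_rot":[0,9.17,0],"claw":1},{"xyz":[-0.256,0,-0.932],"delta_rot":[0,9.17,0],"claw":1},{"xyz":[-0.256,0,-0.932],"delta_rot":[0,9.17,0],"claw":1}]'
python3 - <<'E'
from h import *
rows(0,32,89)
c=cam("side"); crop(c,190,115,250,170,3.2,"pics/s6.png")
E
```

```text
time_s: 8.98
tcp_pos: [0.6776, 0.047, 0.1482]
eef_rot: [-179.7, -20.9, 164.6]
contact_force: [-7.6, -8.5, 0.8]
gripper_width: 0.0134
gripper_force: 45.0
now jig [ 23.6  31.5 148.2] rpy [-179.7  -20.9  164.6]
xyz [0.03 0.03 2.12] rot [ -0.3 -20.9  -0.1]
```

View pics/s6.png

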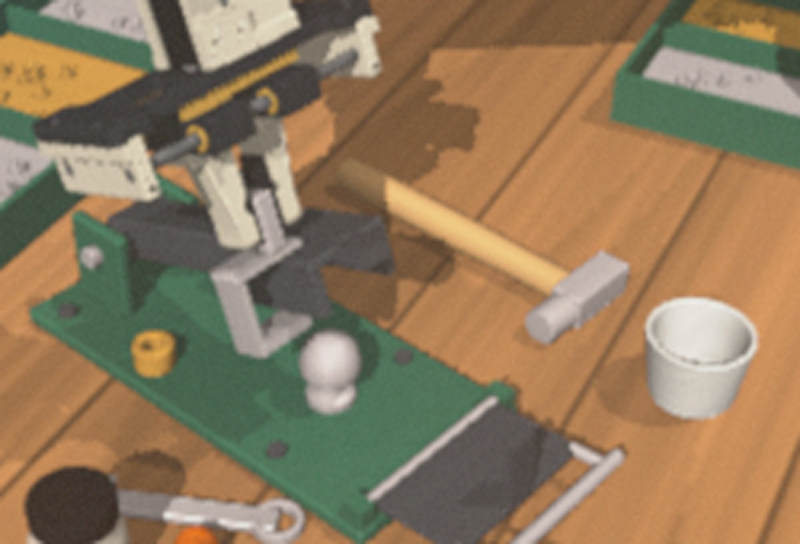

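```bash
python3 -m crank '[{"xyz":[0,0,0],"delta_rot":[0,0,0],"claw":1},{"xyz":[0,0,0],"delta_rot":[0,0,0],"claw":1},{"xyz":[0,0,0],"delta_rot":[0,0,0],"claw":1},{"xyz":[0,0,0],"delta_rot":[0,0,0],"claw":1}]'
python3 - <<'E'
from h import *
c=cam("side")
for t in(.3,.36,.4):
    s,k=np.sin(t),np.cos(t); a=[(-180,61,32),(-180,15,0)]
    P=[W(180+x*k+z*s,y,55-x*s+z*k) for x,z,y in a]; print(t,[ (q-[190,115])*3.2 for q in proj(c,P)],P[1])
rows(0,32,89)
E
```

```text
time_s: 9.52
tcp_pos: [0.6776, 0.0471, 0.1483]
eef_rot: [-179.7, -20.9, 164.7]
contact_force: [-5.7, -9.0, -0.9]
gripper_width: 0.014
gripper_force: 45.0
0.3 [array([259.27257098, 206.57040914]), array([316.315565  , 252.78514154])] [0.65853591 0.01952991 0.12252368]
0.36 [array([250.09526442, 188.89547119]), array([310.78393815, 236.53796273])] [0.66273417 0.01838927 0.13244781]
0.4 [array([243.61145167, 177.21579559]), array([306.67924064, 225.6167941 ])] [0.66584887 0.01754303 0.13891122]
now jig [ 23.7  31.6 148.3] rpy [-179.7  -20.9  164.7]
xyz [0.03 0.02 2.13] rot [ -0.2 -20.9  -0.1]
```

```bash
python3 -m crank '[{"xyz":[-0.05,0,-0.23],"delta_rot":[0,2.3,0],"claw":1},{"xyz":[-0.11,0,-0.47],"delta_rot":[0,4.6,0],"claw":1},{"xyz":[-0.11,0,-0.47],"delta_rot":[0,4.6,0],"claw":1},{"xyz":[-0.11,0,-0.47],"delta_rot":[0,4.6,0],"claw":1},{"xyz":[-0.11,0,-0.47],"delta_rot":[0,4.6,0],"claw":1},{"xyz":[-0.11,0,-0.47],"delta_rot":[0,4.6,0],"claw":1}]'
python3 - <<'E'
from h import *
c=cam("side"); crop(c,230,150,120,90,6.6,"pics/s7.png")
E
```

```text
time_s: 10.32
tcp_pos: [0.6853, 0.045, 0.1607]
eef_rot: [-179.7, -25.5, 164.6]
contact_force: [-8.0, -7.9, 0.3]
gripper_width: 0.0139
gripper_force: 45.0
```

View pics/s7.png

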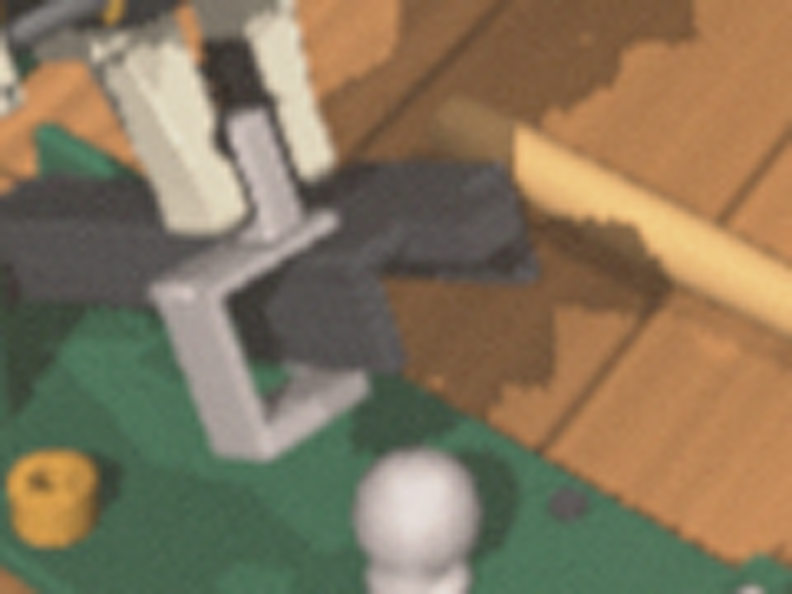

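```bash
python3 -c "
from plant import job
print(job.close_job())"
```

```text
the job is handed in; nothing more can be done
None
```

I folded the flap fully down, pulled the latch about 14 mm sideways and lifted the tongue off the ball; it was handed in held still in the gripper, its coupler an estimated 55–75 mm above its seat, with no bystander touched in any view; no verdict came back.

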